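# Chock the bottle on the sloping rack and lay its gate down

### The job

Get the bottle on the sloping rack to stay up at the back fence with the gate out of the way: set the rubber chock on the rack below the bottle, between the gate's posts, and push its sloping face up against the bottle's low side until, by feel, the bottle is snug between chock and fence, firmly but gently (it is glass). Only then swing the gate fully down by its lever, so that the bottle rests on the chock alone, and let go of everything. Do not handle the bottle with the gripper, press the chock hard down on the thin sheet bed, let the bottle roll down, or disturb the jar, beaker and tip box.

Things in the scene. Friction and masses are not known exactly. Their poses are not given: they have to be found in the camera images.
- bed: Fixed sloping sheet bed of the rack, rising 6 degrees away from the robot. Origin: top face, mid-width, right under the bottle's axis at the start, 26 mm above the bench. x uphill along the plate, y left across it, z square to it. Plate: x -180 to +85, y -95 to +95 mm. Its back fence (50 high) is clamped by hand, its face 39 to 54 mm uphill of the origin: not reported. Dents if pressed over 25 N.
- bottle: Closed amber glass bottle (0.4 to 0.85 kg) lying across the bed, cap to the right (bed -y). Round body 70 mm diameter, 120 long; neck and 36 mm cap stick out 45 mm. Origin: mid-body, on its axis (its y). At first it leans on the gate posts, 4 to 19 mm off the fence. Rolling it up takes 1 to 2 N. Snug = pressed on the fence by the chock with 6 to 12 N for half a second; over 16 N cracks the glass.
- chock: Loose black rubber wedge, 0.25 kg: 94 mm long (x -52 to 42), 50 wide (y), 42 high (z). Origin: on its underside. The +x end is a 45 degree face from the toe (x = 42 mm, z = 0) up to x = 0, z = 42 mm; from x = -52 to 0 it is a block with upright parallel sides to grip. Flat on the bed it meets the bottle with its origin 56 mm downhill of the bottle's axis. Friction on the bed 0.5 to 0.7.
- gate (a joint): Hinge angle of the steel gate, rad: 0 = its two posts upright against the bottle's low side, 1.57 = posts laid downhill into slots, flush with the bed. The axle runs under the plate along the bed's y at x = -39, z = -10 mm (bed frame). Posts stand 42 mm above the plate, 10 wide, at y = -55 and +55 mm. Stiff friction hinge (0.15 N m): it stays where it is left.
- gate_grip (a point): Middle of the black paddle on the gate's lever, left of the bed, 95 mm from the axle. Paddle 12 mm thick along the axle (y), 26 wide, 36 long along the lever. Gate closed: the lever leans 30 degrees uphill of the bed's z; opening swings it over the top and downhill by 90 degrees, to 60 degrees downhill of the bed's z.
- gate_axle (a point): Point on the axle's line in the plane of the lever (bed frame x = -39, y = 150, z = -10 mm): centre of the paddle's arc.
- jar: Bystander: white plastic jar, 60 mm diameter, 100 high, upright on the bench. Origin: centre of its underside.
- beaker: Bystander: glass beaker, 76 mm diameter, 95 high, upright on the bench. Origin: centre of its underside.
- tipbox: Bystander: closed grey pipette tip box, 85 x 120 x 50 mm high. Origin: centre of its underside.
Mind the look-alikes: they are no part of the job. Leave any blue, pink or yellow look-alike of the bottle alone.

How it is judged:
On the way, in this order (a step that is already met when the one before it is completed fails the run):
1. the chock is pressed snug on the bottle (over 5 N) while the gate is still closed (contact force between chock and bottle above 5 N and value of joint gate below 0.15 rad), for 0.3 s.
2. the gate is laid down (value of joint gate above 1.35 rad), for 0.2 s.
At the end, for the whole second after the job is handed in: The gate is down (over 1.35 rad), the bottle lies on the bed at rest no lower than where it stood at the start (its axis 0 to 25 mm uphill of the origin of the bed), leaning on the chock, and the chock is at rest (value of joint gate above 1.35 rad and x of bottle in the frame of bed between 0 and 0.025 m and z of bottle in the frame of bed below 0.038 m and contact force between chock and bottle above 0.05 N and linear speed of each of bottle, chock below 0.01 m/s and angular speed of bottle below 0.1 rad/s); the robot touches nothing.
It fails at once if the chock is pressed on the glass bottle with more than 16 N (contact force between chock and bottle above 16 N).
It fails at once if the chock is borne down on the sheet bed with more than 25 N while it wedges the bottle (contact force between chock and bed above 25 N and contact force between chock and bottle above 1 N).
It fails at once if the bottle rolls more than 8 mm below where it stood (x of bottle in the frame of bed below -0.008 m).
It fails at once if the gripper presses on the bottle (over 2 N) (contact force between any of the fingers, the arm and bottle above 2 N).
It fails at once if a bystander is moved more than 20 mm (distance of any of jar, beaker, tipbox from where it was at the start of the episode above 0.02 m).
It also fails if it takes over 72 s, if anything falls off the work surface, if the arm or the gripper's body presses on something with over 40 N, if the wrist force passes 120 N, or if a joint passes its speed limit or range.

### The arm

A 6-joint arm with a two-finger parallel gripper is mounted at the origin on the work surface. World frame = base frame: x ahead of the robot, y to its left, z up, the work surface at z = 0. Lengths are in m, angles in rad, forces in N, time in s.
With the tool pointing down it reaches from about 0.25 to 0.775 m from the base axis. Payload 8.9 kg.
Tool frame: the origin (TCP) lies on the centre line of the jaws, within the pads' length; the fingertips stand 17 mm ahead of it and the grasp point (between the pads) lies 2 mm behind it; z points along the fingers, y is the direction in which the jaws open and shut (so a half turn about z gives the same grasp; the last joint's range is limited). The gripper opens to 85 mm and grips with 20 to 120 N. Pads are 22 mm wide; open, the fingers measure 114 mm over their backs; the gripper's body (76 mm by 85 mm) begins 54 mm behind the grasp point. The pads swing forward as they close: fully open they stand 13 mm farther back than shut.
Start: joints at [-1.298, 0.291, -0.153, 1.127, 0, 1.431], TCP at [0.21, -0.481, 0.248] pointing down, gripper open.
Joint ranges: [-2.52, 2.52], [-0.91, 1.74], [-1.3, 1.37], [-1.96, 2.02], [-1.52, 1.47], [-3.14, 3.14]. Speed limits (rad/s): [2.22, 2.22, 2.79, 3.14, 3.14, 3.14].

### API

Orientations are given as a 3x3 rotation matrix whose columns are the frame's x, y, z axes.
In Python, from plant import ctrl gives the robot as it stands.
- The arm moves only by the tool servo_tool, never from a script. Its arguments are lists of equal length, an entry for each row: "dp": the shift along the tool's x, y, z in cm, a list of three; "spin": the turn about the tool's z in degrees. In form: {"dp": [[tx, ty, tz], ...], "spin": [spin, ...]}. A call has 1 to 8 rows; each row is the pose to reach, as a shift and turn from the pose measured when the call began, along the tool's axes at that moment; what a row does not reach only later rows make up. A row lasts 1/12 s, in which the tool goes at most 41.7 mm and 7.16 degrees, less where a joint would pass 70% of its speed; a pose out of reach is approached as far as the arm can. A call with a gripper value outside its range is refused whole. "hand" is the closure in counts, from 0 (fully open) to 255 (shut), set as the call begins (left out, the last holds). The fingers move at their own pace and stop on an object; the grip force is fixed at half the most. Time passes only in rows, so rows that repeat a pose let the fingers close. It gives the time, the measured TCP pose, the force and the opening at its end, in the units of the state.
- ctrl.get_obs(): the state, without advancing time (a new reading comes with each control period).
- ctrl.snapshot(name): name is "side" or "top" or "wrist"; returns a dict with "color" (420x560x3 uint8, red, green, blue), "range_z" (420x560 float32, m along the optical axis (not along the pixel's ray), 0 where there is no reading), "fov_y" (degrees; the focal length in pixels is half the picture's height over the tangent of half this angle, whatever the lens; pixels are square), "cx", "cy" (the principal point, pixels), "distortion" ([k1, k2, p1, p2, k3] as OpenCV has them; the pictures are not rectified), "rvec" (rotation vector, rad) and "tvec" (3), from world to camera coordinates, as OpenCV has them; the wrist camera has in their place "mount" (4x4, takes a point from camera to tool coordinates, whose origin is the TCP and whose axes are the flange's). Camera axes: x right, y down, z forward; pixel columns grow to the right and rows downward; lengths in m; the calibration is good to about 2 mm. A picture is of the moment at which its call begins: read the wrist's pose just before it.
- ctrl.sign_off(): hands the job in, once; it reports no verdict.
The state is a dict: "time": time; "q": joint angles; "qd": joint speeds; "joint_efforts": joint torques, N m; "tool_pos": TCP position; "tool_rot": TCP orientation; "wrist_force": force on the tool from outside, world axes, zero at the start; "moment": the same for the moment, N m; "width": finger opening in m.
Only numpy, scipy, OpenCV 4.12 (cv2) and the standard library are available. Lean on these libraries where they do the work, as an engineer would, in place of code of your own. Each camera call takes 0.05 s, during which the arm holds its last target.

## Working session

There is one attempt and no reset: what is moved stays moved. The work goes in short steps, Python scripts to look and compute and a tool call to move; the robot and the scene stay as the last step left them, time stands still between calls to the robot, and variables do not carry over. Pictures are saved under pics/ and viewed, and the job is handed in when it is done.

Besides the shell and the picture viewer there is one more tool, called after "Request:" by a JSON object that holds its "fn" and its "kwargs". servo_tool: Moves the arm, as the interface text tells. Its arguments: {"type":"object","properties":{"dp":{"type":"array","items":{"type":"array","items":{"type":"number"}}},"spin":{"type":"array","items":{"type":"number"}},"hand":{"type":"number"}},"required":["dp","spin"]}

```bash
mkdir -p pics; cat > h.py <<'E'
import numpy as np, cv2
from plant import ctrl
def grab(name,fn=None):
    o=ctrl.get_obs(); s=ctrl.snapshot(name)
    np.savez('last_%s.npz'%name, pos=o['tool_pos'],rot=o['tool_rot'],**{k:np.array(v) for k,v in s.items()})
    if fn: cv2.imwrite('pics/'+fn,s['color'][:,:,::-1])
    return s
def load(name): return dict(np.load('last_%s.npz'%name))
def K(s):
    f=210/np.tan(np.radians(float(s['fov_y']))/2)
    return np.array([[f,0,float(s['cx'])],[0,f,float(s['cy'])],[0,0,1]])
def c2w(s):
    T=np.eye(4)
    if 'rvec' in s:
        R=cv2.Rodrigues(np.array(s['rvec'],float).reshape(3))[0]; T[:3,:3]=R.T; T[:3,3]=-R.T@np.array(s['tvec']).reshape(3); return T
    T[:3,:3]=np.array(s['rot']).reshape(3,3);T[:3,3]=s['pos']; return T@s['mount']
def ray(s,uv):
    n=cv2.undistortPoints(np.array(uv,float).reshape(-1,1,2),K(s),np.array(s['distortion'],float)).reshape(-1,2)
    return np.c_[n,np.ones(len(n))]
def p3(s,uv,win=1):
    uv=np.array(uv).reshape(-1,2);r=ray(s,uv);T=c2w(s);out=[]
    for (u,v),d in zip(uv,r):
        z=s['range_z'][int(v)-win:int(v)+win+1,int(u)-win:int(u)+win+1];z=z[z>0]
        z=np.median(z) if len(z) else np.nan
        out.append(T[:3,:3]@(d*z)+T[:3,3])
    return np.array(out)
def cloud(s):
    u,v=np.meshgrid(np.arange(560),np.arange(420));r=ray(s,np.c_[u.ravel(),v.ravel()])
    T=c2w(s);z=s['range_z'].ravel()
    P=(r*z[:,None])@T[:3,:3].T+T[:3,3];P[z<=0]=np.nan
    return P.reshape(420,560,3)
def proj(s,P):
    T=np.linalg.inv(c2w(s));r=cv2.Rodrigues(T[:3,:3])[0]
    return cv2.projectPoints(np.array(P,float).reshape(-1,1,3),r,T[:3,3],K(s),np.array(s['distortion'],float))[0].reshape(-1,2)
E
python3 - <<'E'
from h import *
for n in ['side','top','wrist']:
    s=grab(n,n+'0.png'); print(n,c2w(load(n)).round(3).tolist(),s['fov_y'])
print(ctrl.get_obs())
E
```

```text
side [[0.997, -0.043, 0.059, 0.539], [-0.072, -0.713, 0.697, -0.601], [0.012, -0.7, -0.714, 0.726], [0.0, 0.0, 0.0, 1.0]] 57.82808175477215
top [[-0.009, -0.995, 0.101, 0.469], [-1.0, 0.007, -0.025, 0.041], [0.024, -0.101, -0.995, 0.95], [0.0, 0.0, 0.0, 1.0]] 55.60170761120815
wrist [[0.4, -0.867, -0.299, 0.287], [-0.917, -0.378, -0.13, -0.448], [-0.0, 0.326, -0.945, 0.375], [0.0, 0.0, 0.0, 1.0]] 60.50534388249886
{'time': 0.15, 'q': array([-1.29829137e+00,  2.91147485e-01, -1.53952846e-01,  1.12673427e+00,
        7.75849248e-06,  1.43152269e+00]), 'qd': array([-0.00071386, -0.00278104,  0.00277023,  0.00098902, -0.00038069,
        0.00045348]), 'joint_efforts': array([ 1.13222835e-03, -5.37368882e+01,  3.31521356e+01,  1.13914019e-02,
       -1.92669040e-04, -7.81126204e-06]), 'tool_pos': array([ 0.21005409, -0.48078451,  0.24786604]), 'tool_rot': array([[ 9.16410431e-01,  4.00239738e-01, -2.71973994e-04],
       [ 4.00239802e-01, -9.16409896e-01,  1.00205010e-03],
       [ 1.51820609e-04, -1.02714398e-03, -9.99999461e-01]]), 'wrist_force': array([ 0.16726479, -1.00454208, -0.26404375]), 'moment': array([ 0.02814685, -0.01304473, -0.03706959]), 'width': 0.085753283855697}
```

View pics/side0.png

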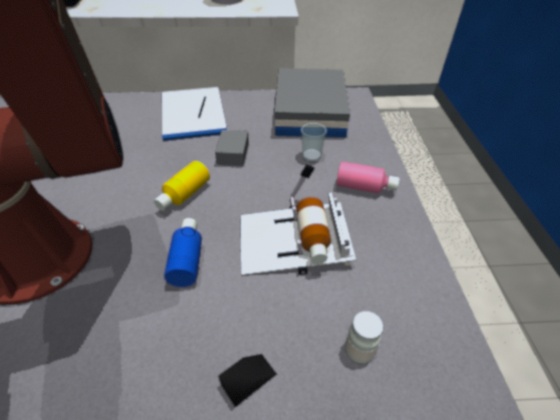

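View pics/top0.png

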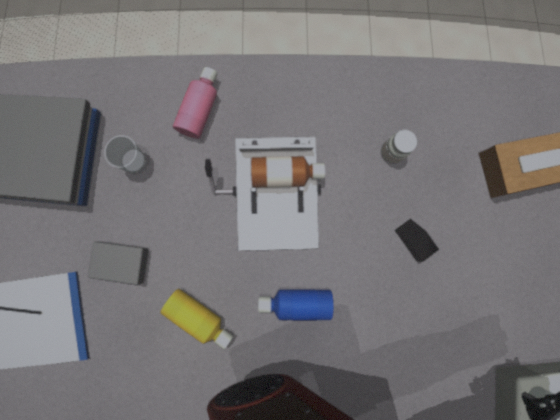

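View pics/wrist0.png

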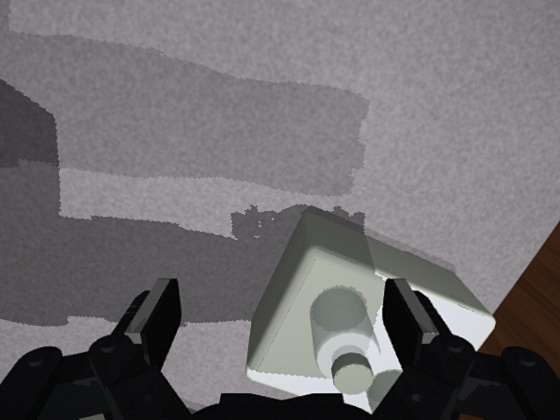

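The top view has the chock as the black wedge at (416,240). Things it could be taken for are the tip box (118,263) and the lever paddle (208,167). The amber bottle is at (280,172); its look-alikes are pink (196,105), yellow (197,315) and blue (300,305). Next I'll crop in close to check.

```bash
python3 - <<'E'
from h import *
s=load('top');c=s['color'][:,:,::-1]
a=cv2.resize(c[205:275,380:450],None,fx=6,fy=6,interpolation=cv2.INTER_CUBIC)
b=cv2.resize(c[120:260,190:330],None,fx=4,fy=4,interpolation=cv2.INTER_CUBIC)[:560]
cv2.imwrite('pics/c1.png',cv2.convertScaleAbs(a,alpha=2.5,beta=10)); cv2.imwrite('pics/c2.png',b)
P=cloud(s)
def st(u0,u1,v0,v1): 
    q=P[v0:v1,u0:u1].reshape(-1,3); return np.nanmedian(q,0).round(4)
for n,uv in dict(jar=(403,140),beaker=(125,155),tip=(118,263),paddle=(208,167),pl=(275,225),pl2=(275,205),chock=(416,240),bottle=(280,172),lev=(225,192)).items(): print(n,p3(s,[uv])[0].round(4))
print(P[np.arange(215,265,4)][:,np.arange(395,442,4),2].__mul__(1000).round(0))
E
```

```text
jar [ 0.7174 -0.2673  0.0995]
beaker [0.7093 0.3844 0.0056]
tip [0.4483 0.3772 0.0493]
paddle [0.6521 0.1629 0.1186]
pl [0.5352 0.0193 0.0124]
pl2 [0.5821 0.019  0.0175]
chock [ 0.4953 -0.3087  0.0412]
bottle [0.6454 0.0092 0.0944]
lev [0.6145 0.1374 0.013 ]
[[ 0. -2. -2. -1.  3.  2.  1. -4. -1. -2. -0. -2.]
 [-3.  0. -1. -2.  1. -2. -2. -3.  1.  0.  2. -0.]
 [ 1.  1. -1.  7. 11. 18. -1. -3. -1. -4.  1. -3.]
 [ 0.  2.  7. 13. 14. 23. 28.  1. -1.  1.  1. -6.]
 [ 4.  7. 14. 20. 23. 30. 34. 39. -0. -1.  2. -2.]
 [-2.  5. 19. 26. 30. 32. 38. 41. 43.  1. -4. -1.]
 [-3. nan 19. 32. 39. 42. 41. 43. 39. 43.  2. -4.]
 [-1. -3. -4. 25. 41. 41. 40. 42. 40. 40.  2.  2.]
 [ 1. -3. -2.  7. 39. 41. 41. 40. 43. 40. 42. -2.]
 [-0. -0. -1. -0. 20. 41. 43. 41. 43. 42. 39.  3.]
 [-1. -1.  0. -0. -1. 22. 45. 40. 41.  1. -1.  1.]
 [-0. -1.  2.  1. -2.  2. 26. 41.  1. -3.  2. -5.]
 [ 2.  0.  2. -1.  2.  1. -1.  1.  1.  2. -1. -1.]]
```

View pics/c1.png

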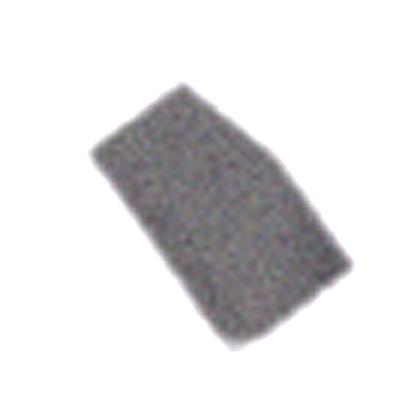

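View pics/c2.png

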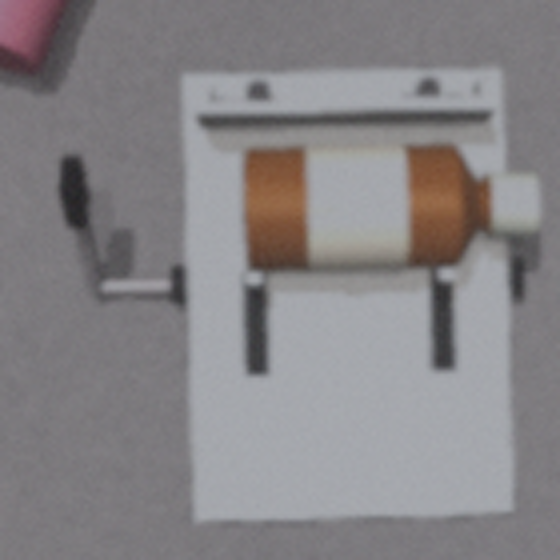

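Crop 1 confirms the chock: a black wedge with its toe pointing up-left, which is ahead and to the robot's left. Crop 2 shows the amber bottle resting on both posts, the fence above it, and the lever paddle at crop (73,190), which is top (208,167). Next come the pose fits.

```bash
cat >> h.py <<'E'
def bedT(p):
    x,y,yaw=p[:3];c,s=np.cos(yaw),np.sin(yaw);a=np.radians(6)
    Rz=np.array([[c,-s,0],[s,c,0],[0,0,1]]);Ry=np.array([[np.cos(a),0,-np.sin(a)],[0,1,0],[np.sin(a),0,np.cos(a)]])
    T=np.eye(4);T[:3,:3]=Rz@Ry;T[:3,3]=[x,y,.026];return T
def ap(T,P): return np.array(P).reshape(-1,3)@T[:3,:3].T+T[:3,3]
E
python3 - <<'E'
from h import *
from scipy.optimize import least_squares
s=load('top')
uv=np.array([(182,73),(500,68),(513,510),(195,522)])/4+[190,120]-.375
B=np.array([(85,95,0),(85,-95,0),(-180,-95,0),(-180,95,0)])/1000
r=least_squares(lambda p:(proj(s,ap(bedT(p),B))-uv).ravel(),[.65,.01,0])
print('bed',r.x,np.degrees(r.x[2]),r.fun.round(2)); np.save('bed.npy',r.x)
T=bedT(r.x)
pts={'paddle':(-39+95*.5,150,-10+95*.866),'post L':(-39,55,42),'postR':(-39,-55,42),'axle':(-39,150,-10)}
for k,v in pts.items():
    w=ap(T,np.array(v)/1000)[0]; print(k,w.round(4),((proj(s,w)[0]-[190,120])*4).round(0))
P=cloud(s)
q=P.reshape(-1,3);b=(q-T[:3,3])@T[:3,:3]*1000
m=(abs(b[:,0]+110)<60)&(abs(b[:,1])<80);print('plate z',np.nanmedian(b[m,2]),np.polyfit(b[m,0][abs(b[m,2])<10],b[m,2][abs(b[m,2])<10],1))
# bottle
m=(b[:,1]>-55)&(b[:,1]<55)&(b[:,0]>-30)&(b[:,0]<35)&(b[:,2]>40)&(b[:,2]<80)
f=least_squares(lambda p:np.hypot(b[m,0]-p[0],b[m,2]-35)-35,[0],loss='soft_l1');print('bottle x',f.x,m.sum())
m=(b[:,2]>45)&(b[:,2]<60)&(abs(b[:,1])<90)&(b[:,0]>38)&(b[:,0]<80);print('fence top x',np.percentile(b[m,0],[2,10,50,90,98]),m.sum())
# chock
x=P[200:280,380:455].reshape(-1,3);x=x[x[:,2]>.006]
def res(p):
    c,sn=np.cos(p[2]),np.sin(p[2]);d=x[:,:2]-p[:2];u=d@[c,sn];v=d@[-sn,c];z=x[:,2]
    return (z-np.clip(.042-u,0,.042))*1
rect=cv2.minAreaRect((x[:,:2]*1000).astype(np.float32));print(rect)
C=np.array([(42,25,0),(42,-25,0),(0,25,42),(0,-25,42),(-52,25,42),(-52,-25,42)])/1000
# image corners crop/6 : toe L, toe R, rear
uvc=np.array([(92,152),(182,85),(280,157),(352,265),(232,347)])/6+[380,205]-.4
def fp(p):
    c,sn=np.cos(p[2]),np.sin(p[2]);M=np.array([[c,-sn,0],[sn,c,0],[0,0,1]])
    W=C@M.T+[p[0],p[1],0];pr=proj(s,W);return pr
g=least_squares(lambda p:(fp(p)[[0,1,3,5,4]]-uvc).ravel(),[.51,-.31,.6]);print('chock',g.x,np.degrees(g.x[2]),g.fun.round(1))
np.save('chock.npy',g.x)
E
```

```text
bed [0.65785338 0.01605662 0.0223974 ] 1.2832767508012521 [-0.34  0.01  0.37 -0.63  0.42  0.52 -0.43  0.05]
paddle [0.6554 0.166  0.0988] [ 72. 190.]
post L [0.6135 0.0701 0.0637] [250. 275.]
postR [ 0.6159 -0.0399  0.0637] [446. 270.]
axle [0.6168 0.1652 0.012 ] [ 93. 285.]
plate z -0.41290926778723436 [ 0.00039594 -0.38053432]
bottle x [-0.25666165] 1403
fence top x [52.40539954 53.28214773 56.38617599 59.56714945 60.60123767] 268
((485.8514099121094, -302.58978271484375), (91.0363540649414, 87.50830078125), 33.888999938964844)
chock [ 0.5016208  -0.31191608  0.54596757] 31.281637654919887 [-1.5 -1.2  0.1 -0.8 -0.4  0.8 -0.6  1.6  2.3 -0.5]
```

Request:
{"fn": "servo_tool", "kwargs": {"dp": [[3.9,-0.4,0],[7.8,-0.9,0],[11.7,-1.3,0],[15.6,-1.7,0],[19.5,-2.2,0],[23.4,-2.6,0],[27.2,-3.0,0],[30.8,-3.4,0]], "spin": [-2,-4,-6,-9,-9,-9,-9,-9], "hand": 0}}

```text
time: 0.82
tool_pos: [0.4803, -0.3248, 0.2478]
tool_rot: [[0.842, 0.539, -0.0], [0.539, -0.842, 0.001], [0.0, -0.001, -1.0]]
wrist_force: [0.4, -0.4, -0.1]
width: 0.0856
```

Request:
{"fn": "servo_tool", "kwargs": {"dp": [[0,0,0],[0,0,0]], "spin": [0,0]}}

```text
time: 0.98
tool_pos: [0.4816, -0.3233, 0.2471]
tool_rot: [[0.84, 0.542, -0.001], [0.542, -0.84, 0.002], [0.0, -0.002, -1.0]]
wrist_force: [-0.5, 0.1, -0.0]
width: 0.0852
```

```bash
python3 - <<'E'
from h import *
s=grab('wrist','w1.png');s=load('wrist');P=cloud(s)
o=ctrl.get_obs();print(o['tool_pos'],o['time'],o['wrist_force'])
x=P[::2,::2].reshape(-1,3);m=(x[:,2]>.004)&(x[:,2]<.06)&(np.hypot(x[:,0]-.49,x[:,1]+.32)<.09);x=x[m]
t=x[x[:,2]>.037];print(len(x),len(t),np.median(t,0));print(cv2.minAreaRect((t[:,:2]*1000).astype(np.float32)))
E
```

```text
[ 0.4804612  -0.32424402  0.24724704] 1.0333 [-0.95300072  0.24680132  0.48220387]
1328 837 [ 0.48542657 -0.32729805  0.04348674]
((484.7055969238281, -327.180908203125), (61.23527908325195, 49.93290710449219), 34.16751480102539)
```

View pics/w1.png

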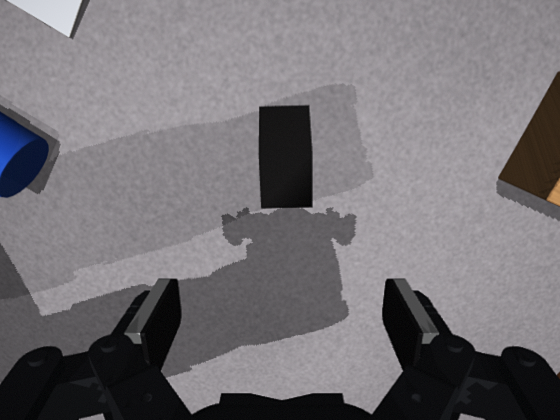

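The wrist view shows the chock almost square to the picture, with its corners near (260,106), (309,106), (312,207) and (260,207) and its toe at the top. Nothing touches it.

```bash
python3 - <<'E'
from h import *
from scipy.optimize import least_squares
s=load('wrist')
g=cv2.cvtColor(s['color'],cv2.COLOR_RGB2GRAY);m=(g<45).astype(np.uint8);m[:90]=0;m[212:]=0;m[:,:230]=0;m[:,340:]=0
cs,_=cv2.findContours(m,0,2);c=max(cs,key=cv2.contourArea);print(cv2.contourArea(c),cv2.approxPolyDP(c,3,True).reshape(-1,2).tolist())
ct=np.concatenate([c.reshape(-1,2)])
C=np.array([(42,25,0),(42,-25,0),(0,25,42),(0,-25,42),(-52,25,42),(-52,-25,42),(-52,25,0),(-52,-25,0)])/1000
def hull(p):
    c_,sn=np.cos(p[2]),np.sin(p[2]);M=np.array([[c_,-sn,0],[sn,c_,0],[0,0,1]])
    return cv2.convexHull(proj(s,C@M.T+[p[0],p[1],0]).astype(np.float32))
f=lambda p:[cv2.pointPolygonTest(hull(p),(float(a),float(b)),True) for a,b in ct]
r=least_squares(f,[.505,-.313,.58],diff_step=1e-3);print(r.x,np.degrees(r.x[2]),np.std(r.fun),np.abs(r.fun).max())
x,y,w=r.x;gp=np.array([x-.028*np.cos(w),y-.028*np.sin(w)]);print('grip',gp)
o=ctrl.get_obs();R=o['tool_rot'];d=np.r_[gp,0.022]-o['tool_pos'];print('tool d cm',(R.T@d*100).round(2),'toolyaw',np.degrees(np.arctan2(R[1,0],R[0,0])))
E
```

```text
5069.5 [[260, 107], [261, 206], [311, 206], [308, 106]]
[ 0.50118445 -0.31611876  0.61205611] 35.06823174250471 0.5612129073064106 1.495021962732684
grip [ 0.47826734 -0.33220621]
tool d cm [-0.61  0.6  22.52] toolyaw 32.716633086816294
```

Request:
{"fn": "servo_tool", "kwargs": {"dp": [[-0.2,0.2,3.8],[-0.4,0.4,7.6],[-0.6,0.6,11.4],[-0.6,0.6,15],[-0.6,0.6,17],[-0.6,0.6,17]], "spin": [-2,-2,-2,-2,-2,-2]}}

```text
time: 1.53
tool_pos: [0.4745, -0.3311, 0.0729]
tool_rot: [[0.823, 0.568, -0.008], [0.568, -0.823, 0.007], [-0.002, -0.01, -1.0]]
wrist_force: [-0.6, -0.1, -0.7]
width: 0.0854
```

```bash
python3 - <<'E'
from h import *
s=grab('wrist','w2.png');o=ctrl.get_obs();R=o['tool_rot'];print(o['tool_pos'],np.degrees(np.arctan2(R[1,0],R[0,0])))
print('d',(R.T@(np.array([.4783,-.3322,.024])-o['tool_pos'])*100).round(2))
E
```

```text
[ 0.47595138 -0.33202957  0.07560709] 34.60792796828675
d [0.19 0.18 5.16]
```

View pics/w2.png

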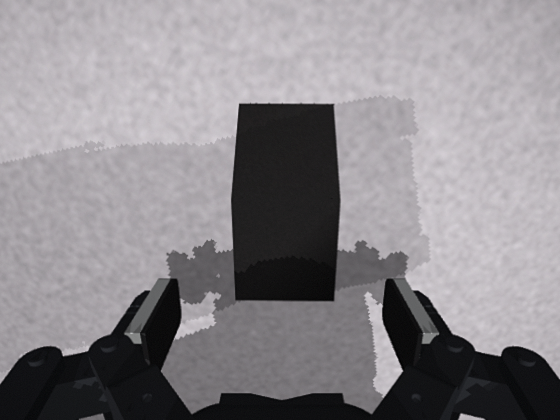

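The wrist view has the chock, columns 232–340, centred between the pads at 180 and 385 and aligned with them. I'll descend and grip.

Request:
{"fn": "servo_tool", "kwargs": {"dp": [[0.1,0.1,2.5],[0.2,0.15,4.5],[0.2,0.15,5.1],[0.2,0.15,5.1],[0.2,0.15,5.1]], "spin": [0,0,0,0,0]}}

```text
time: 2.0
tool_pos: [0.4787, -0.3328, 0.0262]
tool_rot: [[0.823, 0.568, -0.004], [0.568, -0.823, 0.003], [-0.001, -0.005, -1.0]]
wrist_force: [-0.3, -1.0, 1.2]
width: 0.0856
```

Request:
{"fn": "servo_tool", "kwargs": {"dp": [[0,0,0],[0,0,0],[0,0,0],[0,0,0],[0,0,0],[0,0,0]], "spin": [0,0,0,0,0,0], "hand": 255}}

```text
time: 2.5
tool_pos: [0.4792, -0.3333, 0.0277]
tool_rot: [[0.823, 0.568, -0.002], [0.568, -0.823, 0.002], [-0.001, -0.003, -1.0]]
wrist_force: [-1.7, 0.5, 9.7]
width: 0.0498
```

Request:
{"fn": "servo_tool", "kwargs": {"dp": [[0,0,-2],[0,0,-5],[0,0,-8],[0,0,-12],[0,0,-12],[0,0,-12]], "spin": [0,0,0,0,0,0]}}

```text
time: 3.0
tool_pos: [0.4807, -0.3346, 0.1503]
tool_rot: [[0.823, 0.568, 0.001], [0.568, -0.823, -0.001], [0.0, 0.002, -1.0]]
wrist_force: [-0.1, 0.1, -2.5]
width: 0.0491
```

```bash
python3 - <<'E'
from h import *
s=grab('side','s2.png');o=ctrl.get_obs();R=o['tool_rot'];print(o['tool_pos'],o['wrist_force'],o['width'],np.degrees(np.arctan2(R[1,0],R[0,0])))
c=s['color'][200:420,180:400,::-1];cv2.imwrite('pics/s2c.png',cv2.resize(c,None,fx=2.5,fy=2.5))
T=bedT(np.load('bed.npy'))
# grip pt = chock x -28 ; chock held horizontal, toe lands first.  target: chock origin at bed x=-85
for bx in (-120,-90):
    w=ap(T,np.array([bx-28,0,24])/1000)[0];print(bx,w, (R.T@(w-o['tool_pos'])*100).round(2))
E
```

```text
[ 0.47968484 -0.33366986  0.14831111] [-0.09096251 -0.76382141 -2.79652988] 0.0490404056021893 34.60094023792744
-120 [0.508193   0.01270406 0.03439831] [ 22.02 -26.87  11.42]
-90 [0.53802117 0.01337225 0.03753417] [ 24.52 -25.23  11.11]
```

View pics/s2c.png

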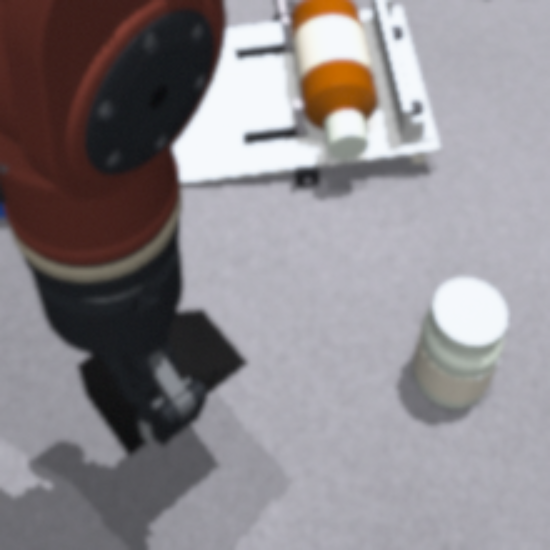

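Request:
{"fn": "servo_tool", "kwargs": {"dp": [[2.7,-3.0,0],[5.4,-6,0],[8.1,-9,0],[10.8,-12,0],[13.5,-15,0],[16.2,-18,0],[19,-20.9,0],[21.7,-23.6,0]], "spin": [5,10,15,20,25,30,33.3,33.3]}}

```text
time: 3.72
tool_pos: [0.5228, -0.0138, 0.147]
tool_rot: [[1.0, 0.019, -0.005], [0.019, -1.0, 0.002], [-0.005, -0.002, -1.0]]
wrist_force: [1.8, 0.6, -1.9]
width: 0.0493
```

```bash
cat >> h.py <<'E'
def rel(bx,by,bz):
    o=ctrl.get_obs();R=o['tool_rot'];T=bedT(np.load('bed.npy'))
    b=(o['tool_pos']-T[:3,3])@T[:3,:3]*1000
    w=ap(T,np.array([bx,by,bz])/1000)[0]
    print('t',round(o['time'],2),'bed pos',b.round(1),'F bed',(T[:3,:3].T@o['wrist_force']).round(2),'w',round(o['width'],4),'yaw-bed',round(np.degrees(np.arctan2(R[1,0],R[0,0])-np.load('bed.npy')[2]),2))
    print('need tool cm',(R.T@(w-o['tool_pos'])*100).round(2))
E
python3 -c "
from h import *
rel(-128,0,45)"
```

```text
t 3.72 bed pos [-122.3  -26.8  134.5] F bed [ 1.6   0.51 -2.09] w 0.0493 yaw-bed -0.19
need tool cm [ 0.4  -2.67  8.96]
```

Request:
{"fn": "servo_tool", "kwargs": {"dp": [[0.2,-1.5,1],[0.4,-2.7,4],[0.4,-2.7,7],[0.4,-2.7,8.5],[0.4,-2.7,8.5],[0.4,-2.7,8.5]], "spin": [0,0,0,0,0,0]}}

```text
time: 4.22
tool_pos: [0.5242, 0.0137, 0.0606]
tool_rot: [[1.0, 0.019, -0.009], [0.019, -1.0, 0.002], [-0.009, -0.002, -1.0]]
wrist_force: [0.1, 0.7, -1.9]
width: 0.0492
```

```bash
python3 - <<'E'
from h import *
rel(-128,0,35)
s=grab('wrist','w3.png');s=grab('side','s3.png')
cv2.imwrite('pics/s3c.png',cv2.resize(s['color'][160:300,220:400,::-1],None,fx=4,fy=4))
rel(-128,0,26)
E
```

```text
t 4.22 bed pos [-129.3    0.6   48.3] F bed [-0.14  0.68 -1.94] w 0.0492 yaw-bed -0.19
need tool cm [0.28 0.06 1.31]
t 4.32 bed pos [-1.272e+02  1.000e-01  5.010e+01] F bed [-0.15  0.34 -2.98] w 0.0487 yaw-bed -0.21
need tool cm [0.18 0.01 2.4 ]
```

View pics/w3.png

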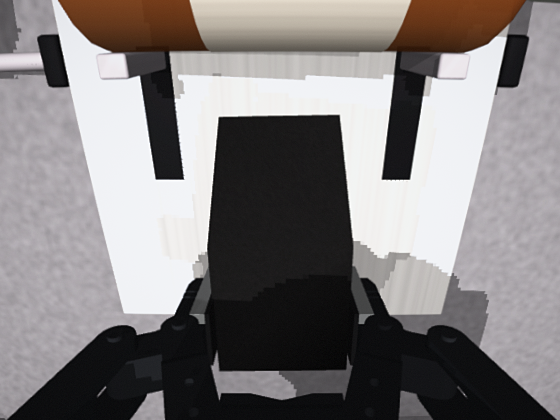

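View pics/s3c.png

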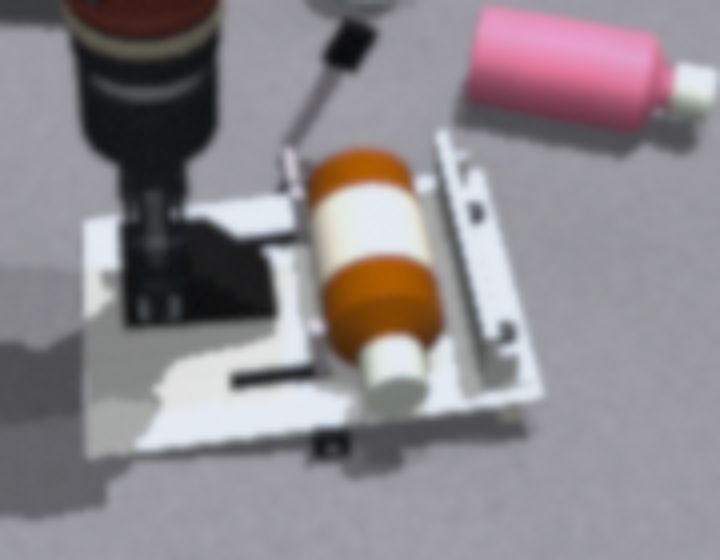

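Request:
{"fn": "servo_tool", "kwargs": {"dp": [[0.2,0,0.6],[0.2,0,1.2],[0.2,0,1.7],[0.2,0,1.8],[0.2,0,1.8],[0.2,0,1.8]], "spin": [0,0,0,0,0,0]}}

```text
time: 4.82
tool_pos: [0.5282, 0.0133, 0.0448]
tool_rot: [[1.0, 0.019, -0.004], [0.019, -1.0, 0.002], [-0.004, -0.002, -1.0]]
wrist_force: [-2.2, 2.0, 3.7]
width: 0.0492
```

Request:
{"fn": "servo_tool", "kwargs": {"dp": [[0,0,0],[0,0,0],[0,0,0],[0,0,0],[0,0,0]], "spin": [0,0,0,0,0], "hand": 75}}

```text
time: 5.23
tool_pos: [0.5282, 0.0133, 0.0447]
tool_rot: [[1.0, 0.019, -0.004], [0.019, -1.0, 0.002], [-0.004, -0.002, -1.0]]
wrist_force: [0.4, -0.4, -0.6]
width: 0.0604
```

```bash
python3 - <<'E'
from h import *
s=grab('wrist','w4.png');s=grab('side','s4.png')
cv2.imwrite('pics/s4c.png',cv2.resize(s['color'][160:300,220:400,::-1],None,fx=4,fy=4))
rel(-128,0,26)
E
```

```text
t 5.33 bed pos [-1.27e+02  1.00e-01  3.22e+01] F bed [ 0.4  -0.76 -0.29] w 0.0602 yaw-bed -0.21
need tool cm [-0.03  0.02  0.63]
```

View pics/w4.png

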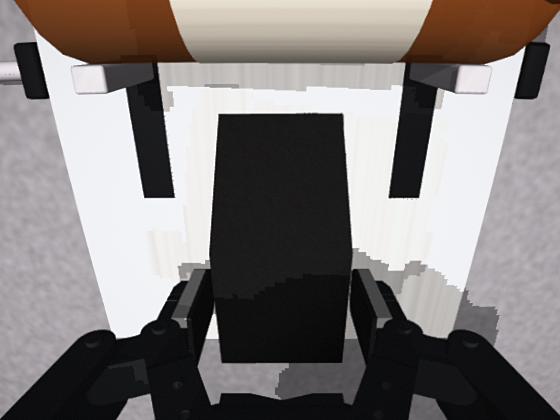

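View pics/s4c.png

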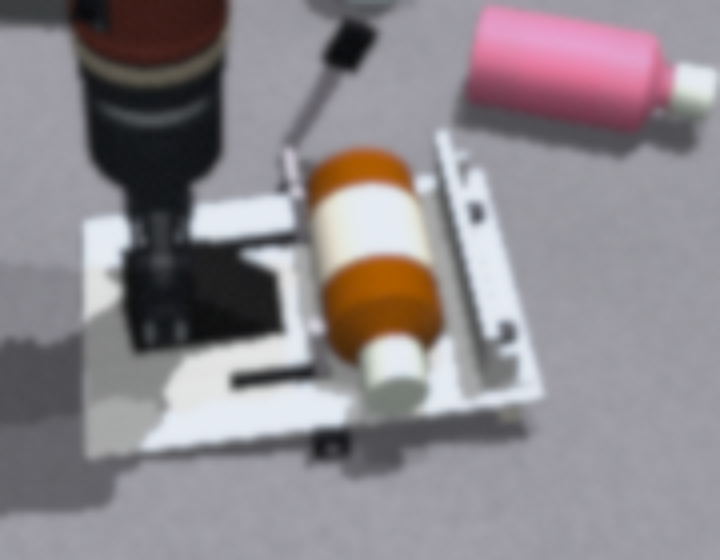

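Picture shows the chock flat on the bed, its toe at wrist (218–343,114), centred between the slots and below the bottle. I'll re-grip it at the slope angle.

Request:
{"fn": "servo_tool", "kwargs": {"dp": [[0,0,0.3],[0,0,0.6],[0,0,0.7],[0,0,0.7],[0,0,0.7]], "spin": [0.2,0.2,0.2,0.2,0.2]}}

```text
time: 5.75
tool_pos: [0.528, 0.0133, 0.0376]
tool_rot: [[1.0, 0.015, -0.004], [0.015, -1.0, 0.002], [-0.004, -0.002, -1.0]]
wrist_force: [-1.0, 0.4, 0.4]
width: 0.0605
```

Request:
{"fn": "servo_tool", "kwargs": {"dp": [[0,0,0],[0,0,0],[0,0,0],[0,0,0],[0,0,0],[0,0,0]], "spin": [0,0,0,0,0,0], "hand": 255}}

```text
time: 6.25
tool_pos: [0.5281, 0.0133, 0.0378]
tool_rot: [[1.0, 0.015, -0.004], [0.015, -1.0, 0.002], [-0.004, -0.002, -1.0]]
wrist_force: [-2.1, 0.6, 5.0]
width: 0.0493
```

```bash
python3 - <<'E'
from h import *
rel(-128,0,26)
s=load('wrist');T=bedT(np.load('bed.npy'))
# toe pixels -> plane bed z=0
def onbed(uv,h=0):
    C=c2w(s);d=ray(s,uv)@C[:3,:3].T;n=T[:3,2];t=((T[:3,3]+n*h-C[:3,3])@n)/(d@n);W=C[:3,3]+d*t[:,None];return ((W-T[:3,3])@T[:3,:3]*1000).round(1)
print('toe',onbed([(218,114),(343,114)]),'rear top',onbed([(221,361),(343,361)],.042),'slots',onbed([(143,197),(174,197),(389,197),(420,197)]),'post tops',onbed([(103,66),(457,66)],.042))
print(ctrl.get_obs()['wrist_force'])
E
```

```text
t 6.25 bed pos [-127.8    0.2   25.3] F bed [-1.53  0.63  5.15] w 0.0493 yaw-bed -0.41
need tool cm [-0.03  0.02 -0.06]
toe [[-57.7  24.7   0. ]
 [-57.9 -26.7   0. ]] rear top [[-151.5   24.4   42. ]
 [-151.7  -26.8   42. ]] slots [[-94.7  62.    0. ]
 [-94.8  47.7   0. ]
 [-95.2 -50.2   0. ]
 [-95.2 -64.5  -0. ]] post tops [[-35.8  49.2  42. ]
 [-36.3 -51.3  42. ]]
[-2.06903583  0.58723186  4.96309776]
```

Request:
{"fn": "servo_tool", "kwargs": {"dp": [[0.4,0,-0.1],[0.9,0,-0.15],[1.4,0,-0.2],[1.9,0,-0.26],[2.4,0,-0.31],[2.9,0,-0.36],[3.4,0,-0.41],[3.4,0,-0.41]], "spin": [-0.4,-0.4,-0.4,-0.4,-0.4,-0.4,-0.4,-0.4]}}

```text
time: 6.92
tool_pos: [0.5635, 0.0138, 0.0419]
tool_rot: [[1.0, 0.022, -0.003], [0.022, -1.0, 0.002], [-0.003, -0.002, -1.0]]
wrist_force: [-0.9, -0.4, -2.0]
width: 0.0495
```

Request:
{"fn": "servo_tool", "kwargs": {"dp": [[0,0,0],[0,0,0]], "spin": [0,0]}}

```text
time: 7.08
tool_pos: [0.5635, 0.0138, 0.0418]
tool_rot: [[1.0, 0.022, -0.003], [0.022, -1.0, 0.002], [-0.003, -0.002, -1.0]]
wrist_force: [0.1, -0.4, -2.3]
width: 0.0495
```

```bash
python3 - <<'E'
from h import *
rel(-84,0,26)
for i in range(3): print(ctrl.get_obs()['wrist_force'])
E
```

```text
t 7.08 bed pos [-92.2  -0.2  25.6] F bed [-0.11 -0.39 -2.32] w 0.0495 yaw-bed -0.01
need tool cm [ 0.81 -0.02 -0.13]
[ 0.14179423 -0.39048915 -2.31835784]
[ 0.14179423 -0.39048915 -2.31835784]
[ 0.14179423 -0.39048915 -2.31835784]
```

Request:
{"fn": "servo_tool", "kwargs": {"dp": [[0.3,0,-0.03],[0.6,0,-0.065],[0.75,0,-0.08],[0.9,0,-0.095],[1.05,0,-0.115],[1.2,0,-0.13],[1.2,0,-0.13]], "spin": [0,0,0,0,0,0,0]}}

```text
time: 7.67
tool_pos: [0.5759, 0.0141, 0.0432]
tool_rot: [[1.0, 0.022, -0.002], [0.022, -1.0, 0.002], [-0.002, -0.002, -1.0]]
wrist_force: [0.2, -0.0, -4.4]
width: 0.0491
```

```bash
python3 - <<'E'
from h import *
rel(-84,0,26)
s=grab('side','s5.png');cv2.imwrite('pics/s5c.png',cv2.resize(s['color'][180:280,270:370,::-1],None,fx=6,fy=6))
s=grab('wrist','w5.png')
E
```

```text
t 7.67 bed pos [-79.8  -0.1  25.6] F bed [-0.23 -0.04 -4.39] w 0.0491 yaw-bed -0.0
need tool cm [-0.42 -0.01  0.01]
```

View pics/s5c.png

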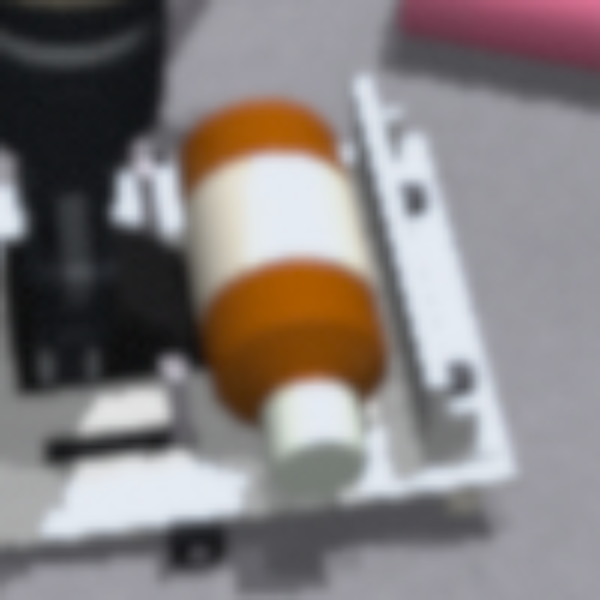

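View pics/w5.png

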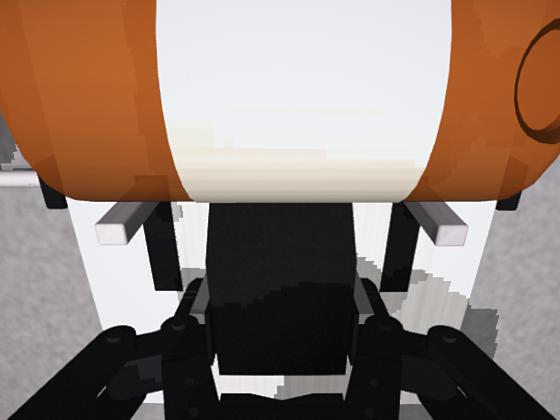

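Request:
{"fn": "servo_tool", "kwargs": {"dp": [[0.1,0,-0.01],[0.2,0,-0.02],[0.3,0,-0.03],[0.4,0,-0.043],[0.5,0,-0.053],[0.5,0,-0.053]], "spin": [0,0,0,0,0,0]}}

```text
time: 8.27
tool_pos: [0.5811, 0.0141, 0.0438]
tool_rot: [[1.0, 0.022, -0.002], [0.022, -1.0, 0.002], [-0.002, -0.002, -1.0]]
wrist_force: [0.4, 0.3, -3.2]
width: 0.0492
```

```bash
python3 - <<'E'
from h import *
rel(-71,0,26)
s=grab('side','s5.png');T=bedT(np.load('bed.npy'));b=((cloud(load('side')).reshape(-1,3)-T[:3,3])@T[:3,:3])*1000
from scipy.optimize import least_squares
m=(b[:,1]>-45)&(b[:,1]<55)&(b[:,0]>-30)&(b[:,0]<40)&(b[:,2]>45)&(b[:,2]<80)
print(m.sum(),least_squares(lambda p:np.hypot(b[m,0]-p[0],b[m,2]-35)-35,[5],loss='soft_l1').x)
m=(abs(b[:,1])<70)&(b[:,2]>8)&(b[:,2]<44)&(b[:,0]>36)&(b[:,0]<60);print('fence face',np.percentile(b[m,0],[5,20,50,80,95]),m.sum())
rel(-71,0,26)
E
```

```text
t 8.27 bed pos [-74.5  -0.2  25.7] F bed [ 0.06  0.31 -3.25] w 0.0492 yaw-bed -0.0
need tool cm [ 0.34 -0.02 -0.07]
783 [14.15627261]
fence face [37.82720441 46.45609979 53.50394508 53.82278855 54.0898503 ] 127
t 8.32 bed pos [-74.5  -0.2  25.7] F bed [-0.64  0.   -3.49] w 0.0491 yaw-bed -0.0
need tool cm [ 0.35 -0.02 -0.07]
```

Request:
{"fn": "servo_tool", "kwargs": {"dp": [[0.05,0,-0.005],[0.1,0,-0.01],[0.15,0,-0.016],[0.2,0,-0.021],[0.2,0,-0.021]], "spin": [0,0,0,0,0]}}

```text
time: 8.73
tool_pos: [0.5832, 0.0142, 0.044]
tool_rot: [[1.0, 0.022, -0.002], [0.022, -1.0, 0.002], [-0.002, -0.002, -1.0]]
wrist_force: [-0.9, 0.7, -3.6]
width: 0.049
```

Request:
{"fn": "servo_tool", "kwargs": {"dp": [[0.05,0,-0.005],[0.1,0,-0.01],[0.1,0,-0.01]], "spin": [0,0,0]}}

```text
time: 8.98
tool_pos: [0.5844, 0.0142, 0.0441]
tool_rot: [[1.0, 0.022, -0.002], [0.022, -1.0, 0.002], [-0.002, -0.002, -1.0]]
wrist_force: [-1.5, 1.3, -2.5]
width: 0.0491
```

Request:
{"fn": "servo_tool", "kwargs": {"dp": [[0.05,0,-0.005],[0.1,0,-0.01],[0.1,0,-0.01]], "spin": [0,0,0]}}

```text
time: 9.23
tool_pos: [0.5852, 0.0143, 0.0441]
tool_rot: [[1.0, 0.022, -0.002], [0.022, -1.0, 0.002], [-0.002, -0.002, -1.0]]
wrist_force: [-2.9, 0.4, -3.8]
width: 0.0492
```

Request:
{"fn": "servo_tool", "kwargs": {"dp": [[0,0,0],[0,0,0]], "spin": [0,0]}}

```text
time: 9.4
tool_pos: [0.5852, 0.0143, 0.0441]
tool_rot: [[1.0, 0.022, -0.002], [0.022, -1.0, 0.002], [-0.002, -0.002, -1.0]]
wrist_force: [-1.8, -0.9, -3.5]
width: 0.0489
```

Request:
{"fn": "servo_tool", "kwargs": {"dp": [[0.05,0,-0.005],[0.05,0,-0.005]], "spin": [0,0]}}

```text
time: 9.57
tool_pos: [0.5854, 0.0143, 0.044]
tool_rot: [[1.0, 0.022, -0.003], [0.022, -1.0, 0.002], [-0.003, -0.002, -1.0]]
wrist_force: [-3.0, 0.9, -4.5]
width: 0.0492
```

Request:
{"fn": "servo_tool", "kwargs": {"dp": [[0.04,0,-0.006],[0.08,0,-0.01],[0.08,0,-0.01]], "spin": [0,0,0]}}

```text
time: 9.82
tool_pos: [0.5855, 0.0143, 0.0439]
tool_rot: [[1.0, 0.022, -0.004], [0.022, -1.0, 0.002], [-0.004, -0.002, -1.0]]
wrist_force: [-5.1, -0.8, -0.7]
width: 0.0493
```

Request:
{"fn": "servo_tool", "kwargs": {"dp": [[0.04,0,-0.006],[0.08,0,-0.01],[0.08,0,-0.01]], "spin": [0,0,0]}}

```text
time: 10.07
tool_pos: [0.5855, 0.0143, 0.044]
tool_rot: [[1.0, 0.022, -0.006], [0.022, -1.0, 0.002], [-0.006, -0.002, -1.0]]
wrist_force: [-5.6, -0.6, -0.6]
width: 0.0489
```

Request:
{"fn": "servo_tool", "kwargs": {"dp": [[0.05,0,-0.01],[0.1,0,-0.015],[0.1,0,-0.015],[0.1,0,-0.015]], "spin": [0,0,0,0]}}

```text
time: 10.4
tool_pos: [0.5855, 0.0143, 0.0441]
tool_rot: [[1.0, 0.022, -0.007], [0.022, -1.0, 0.002], [-0.007, -0.002, -1.0]]
wrist_force: [-7.6, -1.0, 0.6]
width: 0.0495
```

Request:
{"fn": "servo_tool", "kwargs": {"dp": [[0.06,0,-0.01],[0.12,0,-0.018],[0.12,0,-0.018],[0.12,0,-0.018]], "spin": [0,0,0,0]}}

```text
time: 10.73
tool_pos: [0.5855, 0.0144, 0.0442]
tool_rot: [[1.0, 0.022, -0.01], [0.022, -1.0, 0.001], [-0.01, -0.002, -1.0]]
wrist_force: [-7.9, -0.8, 2.1]
width: 0.049
```

Request:
{"fn": "servo_tool", "kwargs": {"dp": [[0.1,0,-0.03],[0.13,0,-0.05],[0.13,0,-0.05],[0.13,0,-0.05]], "spin": [0,0,0,0]}}

```text
time: 11.07
tool_pos: [0.5856, 0.0144, 0.0444]
tool_rot: [[1.0, 0.022, -0.012], [0.022, -1.0, 0.001], [-0.012, -0.002, -1.0]]
wrist_force: [-8.9, -0.3, 0.4]
width: 0.0491
```

```bash
python3 - <<'E'
from h import *
rel(-71,0,26); print(ctrl.get_obs()['moment'])
E
```

```text
t 11.07 bed pos [-70.   -0.1  25.9] F bed [-8.78 -0.11  1.37] w 0.0491 yaw-bed -0.03
need tool cm [-0.1  -0.01 -0.  ]
[-0.08042437  1.51334397 -0.11770456]
```

Request:
{"fn": "servo_tool", "kwargs": {"dp": [[0.1,0,-0.03],[0.15,0,-0.06],[0.15,0,-0.06],[0.15,0,-0.06]], "spin": [0,0,0,0]}}

```text
time: 11.4
tool_pos: [0.5857, 0.0144, 0.0446]
tool_rot: [[1.0, 0.022, -0.015], [0.022, -1.0, 0.001], [-0.015, -0.002, -1.0]]
wrist_force: [-7.4, -0.1, -0.7]
width: 0.0495
```

Request:
{"fn": "servo_tool", "kwargs": {"dp": [[0.1,0,-0.03],[0.15,0,-0.06],[0.15,0,-0.06],[0.15,0,-0.06]], "spin": [0,0,0,0]}}

```text
time: 11.73
tool_pos: [0.5857, 0.0145, 0.0448]
tool_rot: [[1.0, 0.021, -0.018], [0.021, -1.0, 0.001], [-0.018, -0.002, -1.0]]
wrist_force: [-8.0, -0.9, -0.7]
width: 0.0493
```

Request:
{"fn": "servo_tool", "kwargs": {"dp": [[0.1,0,-0.01],[0.16,0,-0.02],[0.2,0,-0.02],[0.2,0,-0.02],[0.2,0,-0.02]], "spin": [0,0,0,0,0]}}

```text
time: 12.15
tool_pos: [0.5857, 0.0145, 0.0448]
tool_rot: [[1.0, 0.021, -0.021], [0.021, -1.0, 0.001], [-0.021, -0.002, -1.0]]
wrist_force: [-11.3, -0.5, 3.6]
width: 0.0495
```

```bash
python3 - <<'E'
from h import *
rel(-71,0,26); print(ctrl.get_obs()['moment'])
s=grab('side','s6.png');cv2.imwrite('pics/s6c.png',cv2.resize(s['color'][180:280,270:370,::-1],None,fx=6,fy=6))
rel(-71,0,26)
E
```

```text
t 12.15 bed pos [-69.8   0.   26.3] F bed [-10.91  -0.26   4.81] w 0.0495 yaw-bed -0.07
need tool cm [-0.12  0.    0.04]
[-0.17303825  2.00105769 -0.13921564]
t 12.2 bed pos [-69.8  -0.   26.3] F bed [-10.83  -0.48   5.3 ] w 0.0495 yaw-bed -0.07
need tool cm [-0.12  0.    0.04]
```

View pics/s6c.png

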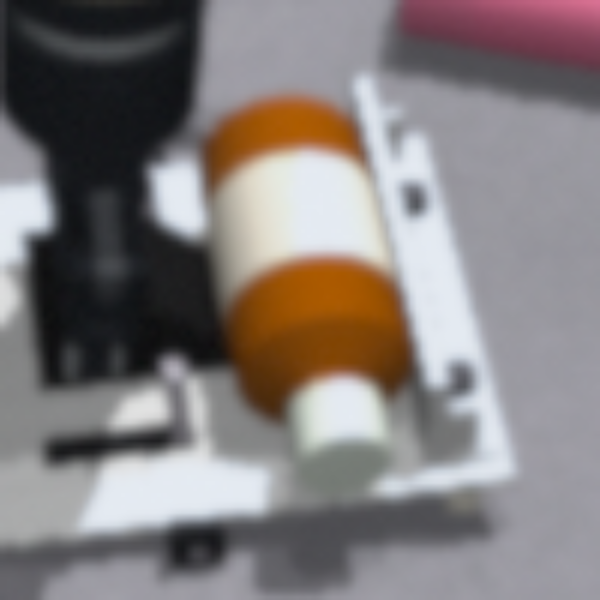

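Request:
{"fn": "servo_tool", "kwargs": {"dp": [[0.15,0,-0.05],[0.15,0,-0.07],[0.15,0,-0.09],[0.15,0,-0.09]], "spin": [0,0,0,0]}}

```text
time: 12.53
tool_pos: [0.5858, 0.0145, 0.0453]
tool_rot: [[0.999, 0.021, -0.024], [0.021, -1.0, 0.001], [-0.024, -0.002, -1.0]]
wrist_force: [-6.7, 0.4, -2.0]
width: 0.0494
```

```bash
python3 - <<'E'
from h import *
rel(-71,0,26)
E
```

```text
t 12.53 bed pos [-69.6   0.1  26.7] F bed [-6.82  0.55 -1.26] w 0.0494 yaw-bed -0.08
need tool cm [-0.13  0.01  0.09]
```

Request:
{"fn": "servo_tool", "kwargs": {"dp": [[0.15,0,-0.08],[0.18,0,-0.11],[0.2,0,-0.13],[0.2,0,-0.13],[0.2,0,-0.13]], "spin": [0,0,0,0,0]}}

```text
time: 12.95
tool_pos: [0.5859, 0.0146, 0.0457]
tool_rot: [[0.999, 0.021, -0.028], [0.021, -1.0, 0.001], [-0.028, -0.002, -1.0]]
wrist_force: [-7.8, -1.0, -5.2]
width: 0.0489
```

```bash
python3 - <<'E'
from h import *
rel(-71,0,26)
E
```

```text
t 12.95 bed pos [-69.5   0.2  27.2] F bed [-8.34 -0.85 -4.38] w 0.0489 yaw-bed -0.09
need tool cm [-0.13  0.02  0.13]
```

Request:
{"fn": "servo_tool", "kwargs": {"dp": [[0.19,0,-0.1],[0.2,0,-0.11],[0.2,0,-0.11],[0.2,0,-0.11],[0.2,0,-0.11],[0.2,0,-0.11],[0.2,0,-0.11]], "spin": [0,0,0,0,0,0,0]}}

```text
time: 13.53
tool_pos: [0.5859, 0.0147, 0.0459]
tool_rot: [[0.999, 0.02, -0.032], [0.021, -1.0, 0.001], [-0.032, -0.002, -0.999]]
wrist_force: [-8.3, 0.0, -3.7]
width: 0.049
```

```bash
python3 - <<'E'
from h import *
rel(-71,0,26)
s=grab('wrist','w7.png')
rel(-71,0,26)
E
```

```text
t 13.53 bed pos [-69.5   0.2  27.4] F bed [-8.61  0.23 -2.82] w 0.049 yaw-bed -0.11
need tool cm [-0.13  0.02  0.15]
t 13.58 bed pos [-69.4   0.2  27.4] F bed [-7.48  0.18 -3.06] w 0.0491 yaw-bed -0.11
need tool cm [-0.14  0.02  0.16]
```

View pics/w7.png

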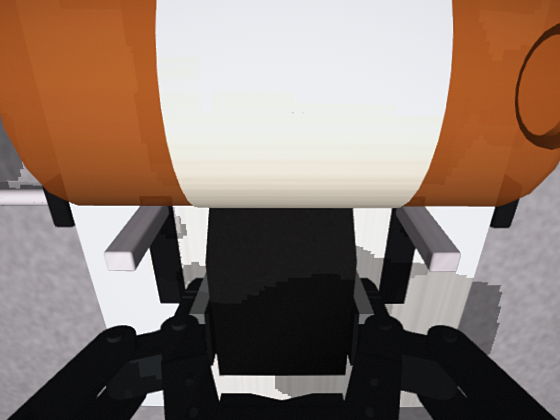

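Request:
{"fn": "servo_tool", "kwargs": {"dp": [[0.1,0,0],[0.05,0,0.05],[0.05,0,0.05]], "spin": [0,0,0]}}

```text
time: 13.83
tool_pos: [0.5858, 0.0147, 0.0456]
tool_rot: [[0.999, 0.02, -0.033], [0.02, -1.0, 0.001], [-0.033, -0.002, -0.999]]
wrist_force: [-7.0, -0.8, 2.5]
width: 0.0492
```

Request:
{"fn": "servo_tool", "kwargs": {"dp": [[0.02,0,0],[0.02,0,0],[0.02,0,0],[0.02,0,0],[0.02,0,0]], "spin": [0,0,0,0,0], "hand": 75}}

```text
time: 14.25
tool_pos: [0.5866, 0.0146, 0.0459]
tool_rot: [[0.999, 0.02, -0.032], [0.02, -1.0, 0.001], [-0.032, -0.002, -0.999]]
wrist_force: [0.4, 0.7, -0.8]
width: 0.0606
```

```bash
python3 - <<'E'
from h import *
rel(-71,0,26)
s=grab('wrist','w8.png')
s=grab('side','s8.png');cv2.imwrite('pics/s8c.png',cv2.resize(s['color'][180:280,270:370,::-1],None,fx=6,fy=6))
E
```

```text
t 14.25 bed pos [-68.8   0.2  27.2] F bed [ 0.3   0.71 -0.8 ] w 0.0606 yaw-bed -0.11
need tool cm [-0.2   0.02  0.15]
```

View pics/w8.png

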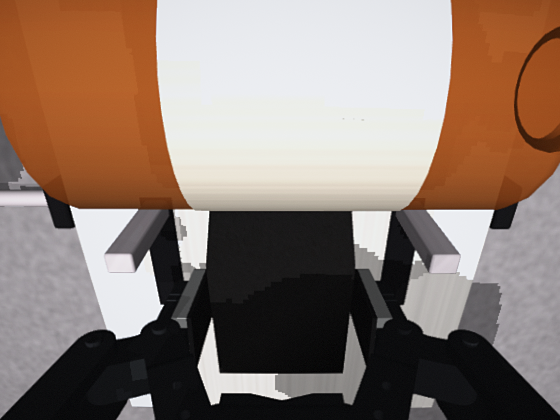

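View pics/s8c.png

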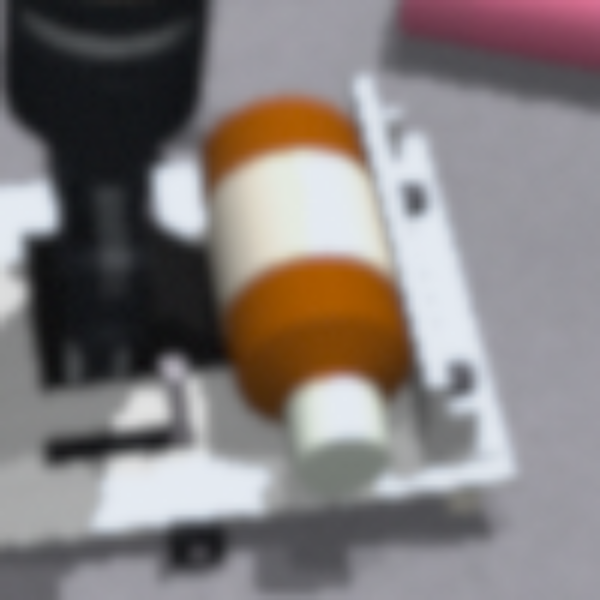

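Picture shows the chock free between the open pads, the bottle against the fence, and the posts upright and clear of it. I'll retreat straight up.

Request:
{"fn": "servo_tool", "kwargs": {"dp": [[-0.05,0,-1.5],[-0.1,0,-3],[-0.2,0,-5.5],[-0.35,0,-9],[-0.45,0,-12],[-0.5,0,-14],[-0.5,0,-14]], "spin": [0,0,0,0,0,0,0]}}

```text
time: 14.93
tool_pos: [0.5883, 0.0142, 0.1906]
tool_rot: [[0.999, 0.02, -0.025], [0.02, -1.0, 0.0], [-0.025, -0.001, -1.0]]
wrist_force: [1.4, 0.1, -0.0]
width: 0.0604
```

```bash
python3 - <<'E'
from h import *
rel(58,150,160)
s=grab('side','s9.png');cv2.imwrite('pics/s9c.png',cv2.resize(s['color'][120:280,240:400,::-1],None,fx=3.7,fy=3.7))
P=cloud(load('top'));
q=P[70:140,170:220].reshape(-1,3);q=q[q[:,2]>.02];print('pink min/max',np.percentile(q,[2,98],axis=0).round(3))
q=P[130:175,100:150].reshape(-1,3);q=q[q[:,2]>.02];print('beaker',np.percentile(q,[2,98],axis=0).round(3))
E
```

```text
t 14.93 bed pos [-52.   -0.3 170.9] F bed [ 1.35  0.12 -0.18] w 0.0604 yaw-bed -0.11
need tool cm [ 11.02 -15.05  -0.32]
pink min/max [[0.748 0.163 0.03 ]
 [0.9   0.248 0.071]]
beaker [[0.661 0.328 0.023]
 [0.73  0.398 0.096]]
```

View pics/s9c.png

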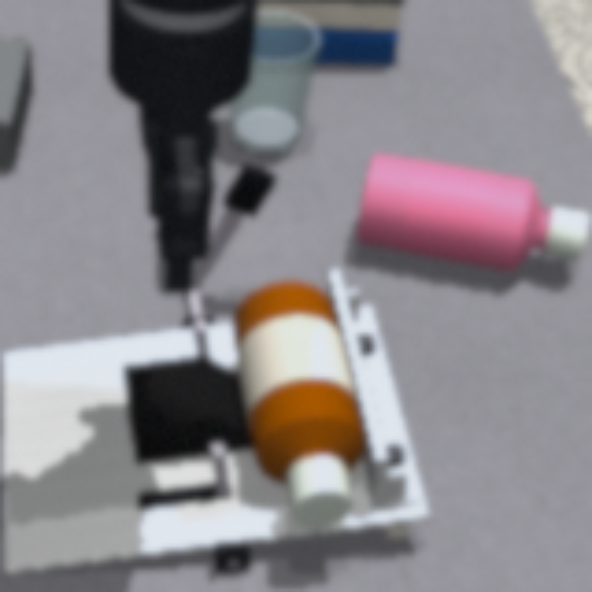

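Request:
{"fn": "servo_tool", "kwargs": {"dp": [[2.2,-3,0],[4.4,-6,0],[6.6,-9,0],[8.8,-12,0],[11,-15,0],[11.2,-15,0],[11.2,-15,0]], "spin": [0,0,0,0,0,0,0], "hand": 255}}

```text
time: 15.57
tool_pos: [0.6992, 0.1385, 0.1828]
tool_rot: [[0.996, 0.081, -0.032], [0.082, -0.996, 0.026], [-0.03, -0.029, -0.999]]
wrist_force: [-0.3, 0.5, 0.1]
width: -0.0
```

```bash
python3 - <<'E'
from h import *
rel(52,150,78)
s=grab('wrist','w10.png');rel(52,150,78)
s=load('wrist');T=bedT(np.load('bed.npy'));print(proj(s,ap(T,[[.0085,.15,.072],[.0288,.15,.081]])))
E
```

```text
t 15.57 bed pos [ 60.2 121.5 151.3] F bed [-0.23  0.48  0.11] w -0.0 yaw-bed 3.4
need tool cm [ 0.34 -2.63  7.45]
t 15.62 bed pos [ 59.4 120.5 151.8] F bed [-0.47  0.11 -0.8 ] w -0.0001 yaw-bed 3.34
need tool cm [ 0.44 -2.73  7.48]
[[237.21255609 276.36521738]
 [235.09472889 259.24468919]]
```

View pics/w10.png

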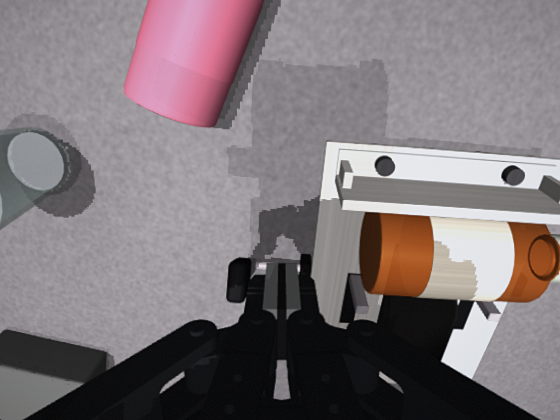

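The wrist view has the paddle at (238,278), matching the predicted (237,276). The shut fingers still stand to its right, so I'll shift left and then go down uphill of it.

Request:
{"fn": "servo_tool", "kwargs": {"dp": [[0.3,-1.4,0],[0.4,-2.7,0],[0.4,-2.7,0],[0.4,-2.7,0]], "spin": [2,3.4,3.4,3.4]}}

```text
time: 15.95
tool_pos: [0.7019, 0.1382, 0.184]
tool_rot: [[0.997, 0.07, -0.036], [0.072, -0.996, 0.047], [-0.033, -0.05, -0.998]]
wrist_force: [-0.5, -0.5, 0.5]
width: -0.0001
```

```bash
python3 - <<'E'
from h import *
rel(54,150,78)
E
```

```text
t 15.95 bed pos [ 63.  121.2 152.2] F bed [-0.49 -0.46  0.51] w -0.0001 yaw-bed 2.84
need tool cm [ 0.27 -2.51  7.61]
```

```bash
python3 - <<'E'
from h import *
o=ctrl.get_obs();print(o['q'].round(3),o['qd'].round(3),o['joint_efforts'].round(1), np.hypot(*o['tool_pos'][:2]))
s=grab('side','s11.png');grab('top','t11.png')
E
```

```text
[0.071 0.73  0.4   1.274 0.05  3.141] [ 0.005 -0.003  0.002 -0.    -0.003 -0.   ] [ -0.1 -81.   33.7   0.4   0.3   0. ] 0.7153601388604786
```

View pics/s11.png

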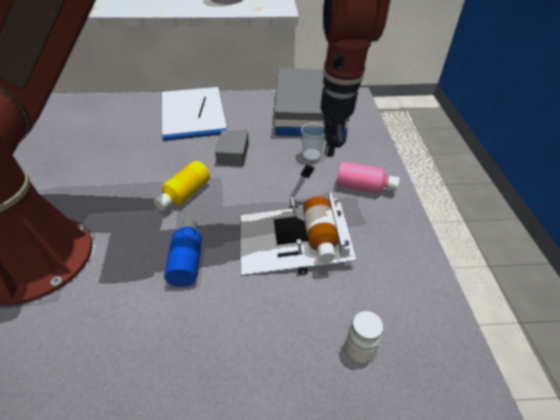

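Joint 6 is at its stop at 3.14, so the tool can't stay square to the bed here. A shut finger pushes just as well turned, so I'll spin it back.

Request:
{"fn": "servo_tool", "kwargs": {"dp": [[0.3,0,0],[0.3,-0.8,0],[0.4,-1.7,0],[0.4,-2.5,0],[0.4,-2.5,0],[0.4,-2.5,0]], "spin": [-6,-12,-18,-24,-26,-26]}}

```text
time: 16.55
tool_pos: [0.704, 0.1642, 0.1855]
tool_rot: [[0.864, 0.502, -0.036], [0.504, -0.863, 0.047], [-0.007, -0.059, -0.998]]
wrist_force: [0.9, -0.3, -0.2]
width: -0.0002
```

```bash
python3 - <<'E'
from h import *
rel(56,150,78)
o=ctrl.get_obs();print(o['q'].round(3),o['tool_rot'].round(3).tolist())
s=load('top')
cv2.imwrite('pics/t11c.png',cv2.resize(s['color'][100:240,180:340,::-1],None,fx=4,fy=4))
E
```

```text
t 16.55 bed pos [ 65.8 147.1 153.4] F bed [ 0.84 -0.28 -0.28] w -0.0002 yaw-bed 28.96
need tool cm [0.03 0.1  7.61]
[0.106 0.744 0.432 1.289 0.051 2.72 ] [[0.864, 0.502, -0.036], [0.504, -0.863, 0.047], [-0.007, -0.059, -0.998]]
```

View pics/t11c.png

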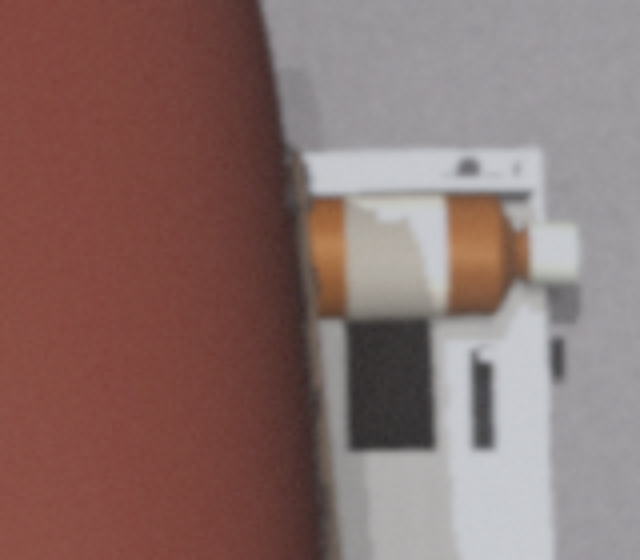

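Request:
{"fn": "servo_tool", "kwargs": {"dp": [[0,0.1,3],[0,0.1,5.5],[0,0.1,7.6],[0,0.1,7.6],[0,0.1,7.6]], "spin": [0,0,0,0,0]}}

```text
time: 16.97
tool_pos: [0.701, 0.1665, 0.109]
tool_rot: [[0.865, 0.501, -0.038], [0.502, -0.863, 0.047], [-0.009, -0.06, -0.998]]
wrist_force: [0.6, -0.1, 1.0]
width: -0.0002
```

```bash
python3 - <<'E'
from h import *
rel(46,150,78)
s=grab('wrist','w12.png')
s=grab('side','s12.png');cv2.imwrite('pics/s12c.png',cv2.resize(s['color'][120:280,240:400,::-1],None,fx=3.7,fy=3.7))
E
```

```text
t 16.97 bed pos [ 54.9 149.4  77.7] F bed [ 0.71 -0.07  0.93] w -0.0002 yaw-bed 28.88
need tool cm [-0.75 -0.47  0.1 ]
```

View pics/s12c.png

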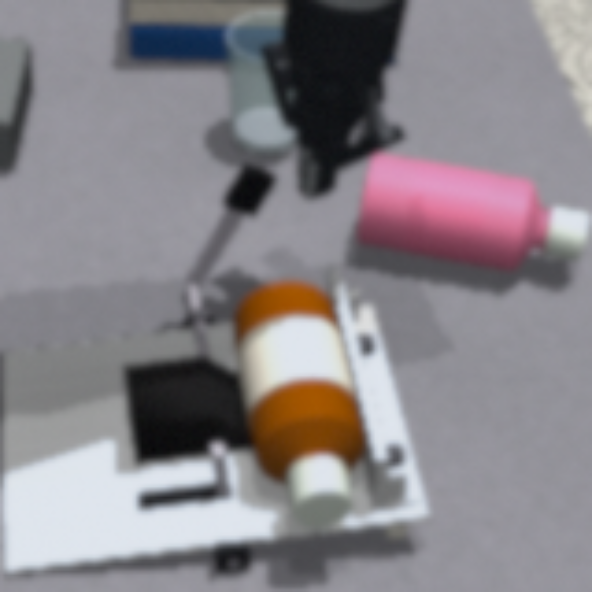

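View pics/w12.png

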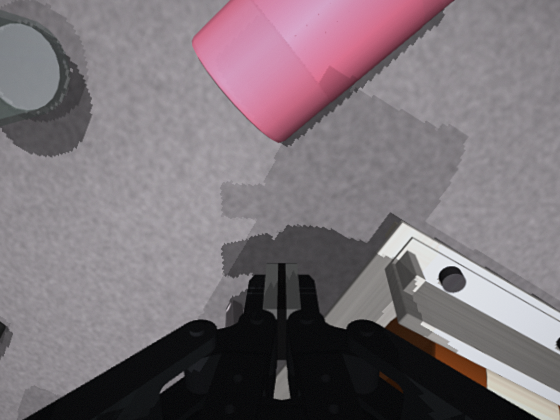

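The finger now stands uphill of the paddle and clear of the pink bottle and beaker. I'll work out the arc in tool centimetres.

```bash
cat >> h.py <<'E'
def relm(L):
    o=ctrl.get_obs();R=o['tool_rot'];T=bedT(np.load('bed.npy'))
    print((((ap(T,np.array(L)/1000)-o['tool_pos'])@R)*100).round(2).tolist())
E
python3 - <<'E'
from h import *
relm([(45,146,78),(32,146,81),(18,146,85),(4,146,89),(-9,146,92),(-21,146,98),(-34,146,102)])
E
```

```text
[[-1.2, -0.23, 0.33], [-2.36, -0.88, 0.21], [-3.61, -1.58, 0.01], [-4.87, -2.29, -0.2], [-6.03, -2.94, -0.32], [-7.13, -3.57, -0.75], [-8.3, -4.23, -0.96]]
```

Request:
{"fn": "servo_tool", "kwargs": {"dp": [[-1.2,-0.2,0.2],[-2.4,-0.9,0.1],[-3.6,-1.6,0],[-4.9,-2.3,-0.2],[-6.0,-2.9,-0.3],[-6.0,-2.9,-0.3]], "spin": [0,0,0,0,0,0]}}

```text
time: 17.57
tool_pos: [0.6363, 0.1616, 0.1192]
tool_rot: [[0.864, 0.502, -0.031], [0.503, -0.863, 0.048], [-0.003, -0.057, -0.998]]
wrist_force: [1.1, 0.4, -0.1]
width: -0.0
```

```bash
python3 - <<'E'
from h import *
rel(-9,146,92)
s=grab('side','s13.png');cv2.imwrite('pics/s13c.png',cv2.resize(s['color'][120:280,240:400,::-1],None,fx=3.7,fy=3.7))
rel(-9,146,92)
relm([(-21,146,98),(-34,146,102),(-46,146,99),(-58,146,96),(-69,146,90),(-80,146,83),(-89,146,75),(-97,146,67)])
E
```

```text
t 17.57 bed pos [ -8.5 146.   94.6] F bed [ 1.11  0.38 -0.17] w -0.0 yaw-bed 28.9
need tool cm [-0.02  0.    0.26]
t 17.62 bed pos [ -7.6 145.9  94.1] F bed [-0.76 -0.8   0.4 ] w -0.0 yaw-bed 28.89
need tool cm [-0.09 -0.05  0.22]
[[-1.2, -0.68, -0.21], [-2.37, -1.34, -0.43], [-3.38, -1.88, 0.02], [-4.4, -2.41, 0.48], [-5.3, -2.87, 1.22], [-6.19, -3.32, 2.06], [-6.9, -3.66, 2.97], [-7.52, -3.95, 3.87]]
```

View pics/s13c.png

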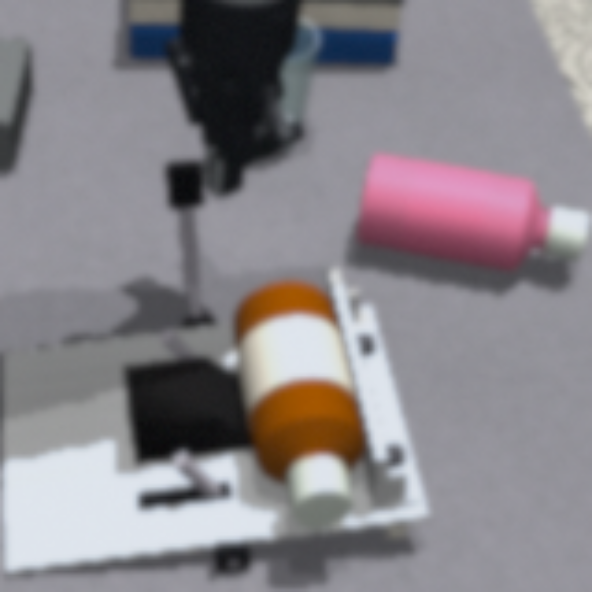

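The lever is upright at crop (186,185), the posts are leaning, and bottle and chock haven't moved. I'll carry on round the arc.

Request:
{"fn": "servo_tool", "kwargs": {"dp": [[-1.2,-0.7,-0.2],[-2.4,-1.3,-0.4],[-3.4,-1.9,0],[-4.4,-2.4,0.5],[-5.3,-2.9,1.2],[-5.7,-3.1,1.6],[-5.7,-3.1,1.6]], "spin": [0,0,0,0,0,0,0]}}

```text
time: 18.2
tool_pos: [0.5718, 0.1604, 0.1046]
tool_rot: [[0.865, 0.502, -0.031], [0.503, -0.863, 0.048], [-0.003, -0.057, -0.998]]
wrist_force: [-0.1, -0.1, -0.3]
width: -0.0001
```

```bash
python3 - <<'E'
from h import *
s=grab('side','s14.png');cv2.imwrite('pics/s14c.png',cv2.resize(s['color'][120:280,240:400,::-1],None,fx=3.7,fy=3.7))
rel(-9,146,92)
relm([(-80,146,83),(-85,146,79),(-89,146,75),(-93,146,71),(-97,146,67)])
E
```

```text
t 18.25 bed pos [-73.4 146.2  87.1] F bed [ 0.5  -0.37 -0.4 ] w 0.0001 yaw-bed 28.88
need tool cm [ 5.55  3.02 -1.35]
[[-0.55, -0.25, 0.49], [-0.94, -0.44, 0.95], [-1.25, -0.59, 1.4], [-1.56, -0.73, 1.85], [-1.88, -0.88, 2.3]]
```

View pics/s14c.png

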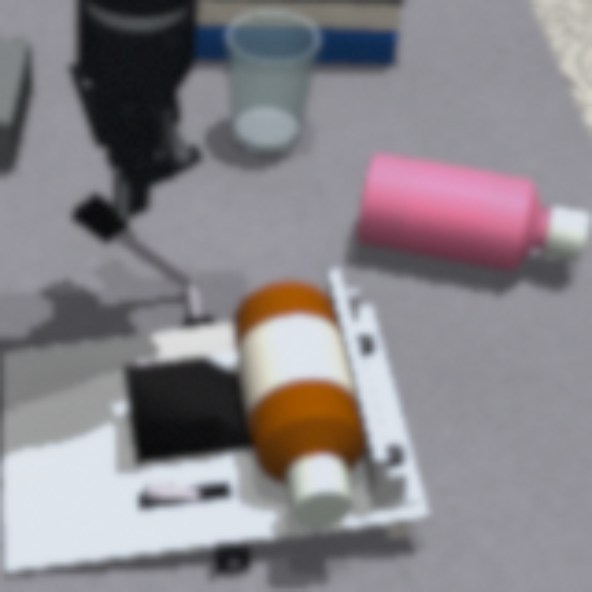

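Request:
{"fn": "servo_tool", "kwargs": {"dp": [[-0.5,-0.2,0.5],[-0.9,-0.4,0.95],[-1.25,-0.6,1.4],[-1.5,-0.7,1.8],[-1.5,-0.7,1.8]], "spin": [0,0,0,0,0]}}

```text
time: 18.67
tool_pos: [0.5542, 0.1597, 0.0863]
tool_rot: [[0.864, 0.502, -0.032], [0.503, -0.863, 0.047], [-0.004, -0.057, -0.998]]
wrist_force: [0.2, -0.1, 0.4]
width: -0.0002
```

```bash
python3 - <<'E'
from h import *
s=grab('side','s15.png');cv2.imwrite('pics/s15c.png',cv2.resize(s['color'][120:280,240:400,::-1],None,fx=3.7,fy=3.7))
rel(-9,146,92)
relm([(-97,146,67),(-99,146,63),(-101,146,60)])
E
```

```text
t 18.72 bed pos [-93.1 145.9  70.8] F bed [-0.24  0.36  0.02] w -0.0001 yaw-bed 28.89
need tool cm [ 7.12  3.75 -3.23]
[[-0.3, -0.15, 0.43], [-0.44, -0.2, 0.86], [-0.58, -0.26, 1.18]]
```

View pics/s15c.png

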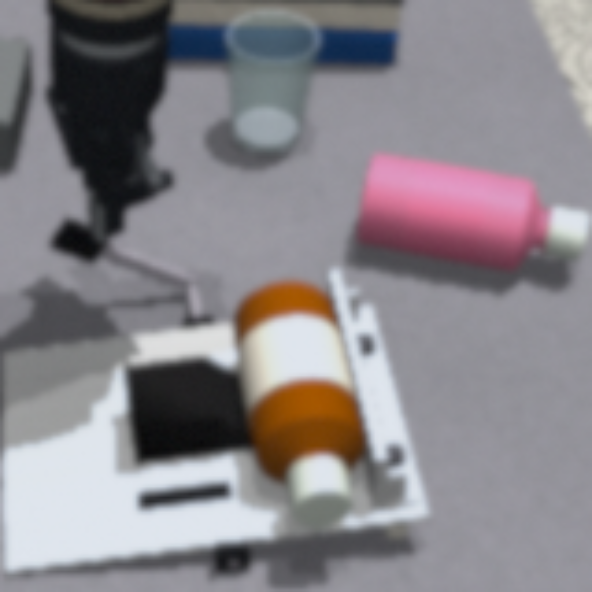

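The posts are in their slots. I'll press a touch further until I feel the stop.

Request:
{"fn": "servo_tool", "kwargs": {"dp": [[-0.2,-0.1,0.3],[-0.35,-0.15,0.55],[-0.4,-0.2,0.75],[-0.4,-0.2,0.75]], "spin": [0,0,0,0]}}

```text
time: 19.05
tool_pos: [0.5494, 0.1597, 0.0789]
tool_rot: [[0.865, 0.502, -0.032], [0.503, -0.863, 0.047], [-0.004, -0.057, -0.998]]
wrist_force: [0.2, 0.4, 0.6]
width: 0.0001
```

Request:
{"fn": "servo_tool", "kwargs": {"dp": [[-0.1,0,0.2],[-0.1,0,0.4],[-0.1,0,0.4]], "spin": [0,0,0]}}

```text
time: 19.3
tool_pos: [0.5489, 0.1597, 0.0763]
tool_rot: [[0.864, 0.502, -0.031], [0.503, -0.863, 0.048], [-0.003, -0.057, -0.998]]
wrist_force: [-4.1, 0.6, 18.1]
width: 0.0002
```

Hit the stop: a firm 18 N, and z falls short of the command. I'll back off upward and check.

Request:
{"fn": "servo_tool", "kwargs": {"dp": [[0.3,0,-1],[0.6,0,-4],[0.6,0,-8],[0.6,0,-12],[0.6,0,-14],[0.6,0,-14]], "spin": [0,0,0,0,0,0]}}

```text
time: 19.8
tool_pos: [0.561, 0.1561, 0.2212]
tool_rot: [[0.865, 0.502, -0.023], [0.503, -0.863, 0.049], [0.004, -0.054, -0.999]]
wrist_force: [1.0, 0.4, 0.4]
width: 0.0004
```

Request:
{"fn": "servo_tool", "kwargs": {"dp": [[-4,0,0],[-8,0,0],[-12,0,0],[-16,0,0],[-16,0,0],[-16,0,0]], "spin": [0,0,0,0,0,0]}}

```text
time: 20.3
tool_pos: [0.4209, 0.0751, 0.2202]
tool_rot: [[0.865, 0.501, -0.024], [0.501, -0.864, 0.049], [0.004, -0.054, -0.999]]
wrist_force: [0.7, -0.0, -0.3]
width: 0.0005
```

```bash
python3 - <<'E'
from h import *
from scipy.optimize import least_squares
T=bedT(np.load('bed.npy'))
def bx(n):
    b=((cloud(load(n)).reshape(-1,3)-T[:3,3])@T[:3,:3])*1000
    m=(b[:,1]>-45)&(b[:,1]<55)&(b[:,0]>-30)&(b[:,0]<46)&(b[:,2]>45)&(b[:,2]<80)
    print(n,m.sum(),least_squares(lambda p:np.hypot(b[m,0]-p[0],b[m,2]-35)-35,[5],loss='soft_l1').x)
for k in range(2):
    for n in ('side','top'): s=grab(n,'%s_e%d.png'%(n,k)); bx(n)
a=load('side')['color'][120:280,240:400,::-1];b=load('top')['color'][100:260,180:340,::-1]
cv2.imwrite('pics/e.png',np.hstack([cv2.resize(a,(400,400)),cv2.resize(b,(400,400))]))
s=load('top')
for th in(1.35,1.45,1.57):
    a=np.radians(30)-th;print(th,((proj(s,ap(T,[-.039+.095*np.sin(a),.15,-.01+.095*np.cos(a)]))-[180,100])*2.5+[400,0]).round(0))
P=cloud(s);print('jar',p3(s,[(403,140)])[0].round(3),'tip',p3(s,[(118,263)])[0].round(3))
o=ctrl.get_obs();print(o['time'],o['tool_pos'],o['wrist_force'])
E
```

```text
side 802 [17.99152051]
top 1284 [17.28565081]
side 805 [18.13495973]
top 1277 [17.18889088]
1.35 [[476. 303.]]
1.45 [[478. 310.]]
1.57 [[479. 316.]]
jar [ 0.717 -0.267  0.099] tip [0.448 0.378 0.048]
20.5 [0.42380386 0.07600671 0.22039977] [-0.18242913 -0.29426328 -0.82615248]
```

View pics/e.png

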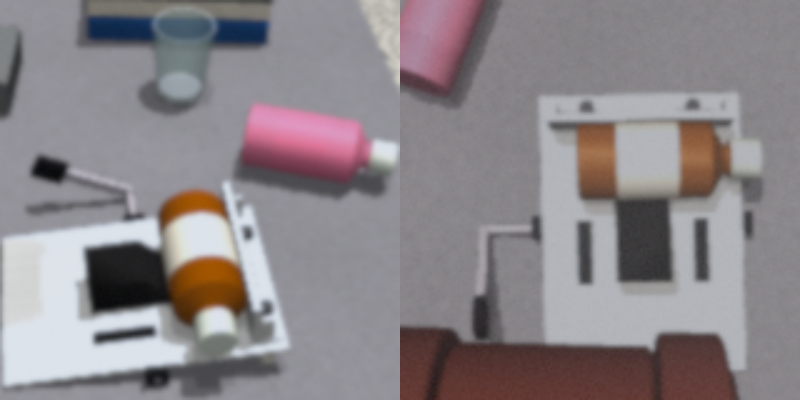

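The paddle is at picture (481,317), which matches 1.57 rad. The posts are flush, and the bottle sits steady about 17 mm uphill of the bed origin against the chock. The arm is clear, so I'll hand in.

```bash
python3 -c "
from plant import ctrl
print(ctrl.sign_off())"
```

```text
the job is handed in; nothing more can be done
None
```

I handed the job in at about 20.5 s. The gate is fully down, the bottle is resting on the chock alone, and the arm is clear of everything. The sign-off gave no verdict.

**What I did:** I carried the chock to the bed and let it settle flat between the gate posts. Then I re-gripped it and pushed it up the slope until the bottle met the fence. With the gate still closed, I held the snug push for about half a second. After that I let the chock go and swung the gate down by pushing the paddle with shut fingers until it met its stop at 18 N.

**Last checks:**
- **Gate:** the paddle sits where 1.57 rad predicts, and the posts lie in their slots.
- **Bottle:** it is about 17 mm uphill of the bed origin (17.2 mm from the top camera, 18.1 mm from the side). It did not move between two looks.
- **Chock:** it shows no gap to the bottle, though I could not measure the final contact force.
- **Bystanders:** the jar and tip box read the same positions as at the start. The beaker I only checked by eye, and it looks untouched.

**Uncertain or off plan:**
- **Snug force:** I inferred it from the wrist readings, because friction under the chock hides part of it. The held push was about 8.5 N along the bed, or roughly 8 to 11 N on the glass.
- **Hardest push:** one brief earlier push of 11 N along the bed came to 5.5 N on the glass if the chock was sliding. If friction carried none of it, it could have been up to about 15 N, just under the 16 N limit.
- **Tool tilt:** the tool tipped about 2 degrees while pushing.
- **Joint 6:** it reached its range stop near the paddle, so I turned the tool back and pushed the gate with it angled about 29 degrees to the bed.

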